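# Shim the rocking soldering station

### The arm

A 7-joint arm with a two-finger parallel gripper is mounted at the origin on the work surface. World frame = base frame: x ahead of the robot, y to its left, z up, the work surface at z = 0. Lengths are in m, angles in degrees, forces in N, time in s.
With the tool pointing down it reaches from about 0.35 to 0.9 m from the base axis. Payload 7.2 kg.
Tool frame: the origin (TCP) lies on the centre line of the jaws, within the pads' length; the fingertips stand 19 mm ahead of it and the grasp point (between the pads) is the TCP (manip.tip_extent is the distance from the TCP to the fingertips, in m); z points along the fingers, y is the line along which they close (so a half turn about z gives the same grasp; the last joint's range is limited). The gripper opens to 88 mm and grips with 3 to 60 N. Pads are 20 mm wide; open, the fingers measure 115 mm over their backs; the gripper's body (75 mm by 178 mm) begins 61 mm behind the grasp point.
Start: joints at [65.707, 23.554, -0.728, 91.456, 0.321, 64.991, -4.71], TCP at [0.218, -0.586, 0.242] pointing down, gripper open.
Joint ranges: [-169.25, 169.25], [-16.82, 113.86], [-84.01, 82.57], [7.8, 145.47], [-59.2, 239.2], [7.22, 106.19], [-163.78, 163.78]. Speed limits (degrees/s): [136.94, 136.94, 172.46, 172.46, 180, 180, 180].

### API

Orientations are given as a 3x3 rotation matrix whose columns are the frame's x, y, z axes.
In Python, from bench import manip gives the robot as it stands.
- The arm moves only by the shell command python3 -m handwheel 'ROWS'. ROWS is JSON, a list of rows, each an object with "slide": the shift along the tool's x, y, z in m, a list of three; "twist": the turn about the tool's z in degrees; "hand": the opening, from 0 (shut) to 1 (fully open). In form: [{"slide": [x, y, z], "twist": twist, "hand": hand}, ...]. A call has 1 to 20 rows; each row is the pose to reach, as a shift and turn from the pose commanded when the call began, along the tool's axes at that moment; what a row does not reach only later rows make up. A row lasts 1/12 s, in which the tool goes at most 41.7 mm and 7.16 degrees, less where a joint would pass 70% of its speed; a pose out of reach is approached as far as the arm can. A call with a gripper value outside its range is refused whole. The fingers move at their own pace and stop on an object; the grip force is fixed at half the most. Time passes only in rows, so rows that repeat a pose let the fingers close. It gives the time, the measured TCP pose, the force, the opening and the grip force at its end, in the units of the state.
- manip.observe(): the state, without advancing time (a new reading comes with each control period).
- manip.camera(name): name is "scene" or "top"; returns (picture, depth): 420x560x3 uint8, red, green, blue; 420x560 float32, m along the optical axis (not along the pixel's ray), 0 where there is no reading.
- manip.calibration(name): a dict with "mtx" (3x3 intrinsics, pixels), "k1" (the pictures are not rectified: a ray, as slopes to the right and down, at radius r is drawn at 1 + k1 r^2 times it, then the intrinsics apply), "xyz" and "orientation" of the camera in the world. Camera axes: x right, y up, looking along -z (the intrinsics and any distortion apply to the point x, -y, -z); pixel columns grow to the right and rows downward; lengths in m; the calibration is good to about 2 mm. A picture is of the moment at which its call begins. calibration takes no time and is no camera call.
- manip.finish_job(): hands the job in; it is judged then, once.
The state is a dict: "time": time; "joint_positions": joint angles; "dq": joint speeds; "joint_efforts": joint torques, N m; "position": TCP position; "orientation": TCP orientation; "force": force on the tool from outside, world axes, zero at the start; "torque": the same for the moment, N m; "gripper_width": finger opening in m; "gripper_force": force on a finger pad.
Only numpy, scipy, OpenCV 4.12 (cv2) and the standard library are available. Lean on these libraries where they do the work, as an engineer would, in place of code of your own. Each camera call takes 0.05 s, during which the arm holds its last target. There are 200 camera calls.

### The job

The teal soldering station has lost the rubber pad of one foot (the bare brass one), so it leans onto that corner and rocks. Using only the outside of the fingers, push the yellow wedge along the bench, thin end first, under the bare foot until the station stands level on all its feet, then back off and press down on the top of the station at the diagonally opposite corner to check that it no longer rocks. Do not lift or carry the wedge or the station, leave the station where it stands, and leave the other things on the bench alone.

Things in the scene. Friction and masses are not known exactly. Their poses are not given: they have to be found in the camera images.
- station: Loose teal box, 170 (x) x 190 (y) mm, about 1.6 kg; dark front panel on its -x face. Level, its underside is 26 mm and its flat top 86 mm above the bench. Origin: on the bench plane under its centre when level; z up through the top (vertical when level). Dome feet of 14 mm radius at x +-65, y +-75 mm: three with black rubber pads, the one at (+65, -75) bare brass and 8 mm too short.
- bare_foot (a point): Lowest point of the bare foot, at (+65, -75, +8) mm in the station's frame. The station starts leaning about 0.08 rad onto this foot, which rests on the bench. A wedge pushed too far lifts this corner past level and tilts the station the other way.
- press_corner (a point): The place to press: on the station's top, over the foot diagonally across (off the bench at the start), at (-65, +75, +86) mm in the station's frame.
- shim: Yellow wedge, 55 (x) x 105 mm (y), 60 g; origin: centre of its underside. Thin tip at y +52.5, 1.5 mm thick; the top ramps up over 90 mm to 17.7 mm, then a heel 22 mm tall with an upright back face at y -52.5. It lies off the station's -y side, tip roughly towards the bare foot and 30 to 95 mm short of it. Level is reached with the tip about 35 mm past the foot's centre. A few N push it.
- spool: metal solder spool, 56 mm across, 40 mm tall; origin at the centre of its underside; leave alone
- flux: small white bottle with red cap, 32 mm across, 85 mm tall; origin at the centre of its underside; leave alone
- parts_tray: grey compartment tray, 100 x 150 x 30 mm; origin at the centre of its underside; leave alone
- driver: green-handled screwdriver lying down, 160 mm long; leave alone
- relay_box: small black box with grey lid, 60 x 75 x 35 mm; origin at the centre of its underside; leave alone
- tin: small round tin, 52 mm across, 50 mm tall; origin at the centre of its underside; leave alone
- terminal: green terminal block, 30 x 50 x 28 mm; origin at the centre of its underside; leave alone
Not all that is in view belongs to the job. There is more than one size of the shim; the job needs the middle-sized.

How it is judged:
By the outcome, as a careful person would: the job done as asked, in the order asked, and still so for the second after the job is handed in, with the robot touching nothing.
It also fails if it takes over 48 s, if anything falls off the work surface, if the arm or the gripper's body presses on something with over 40 N, if the wrist force passes 120 N, or if a joint passes its speed limit or range.

## Working session

There is one attempt and no reset: what is moved stays moved. The work goes in short steps, Python scripts to look and compute and a shell command to move; the robot and the scene stay as the last step left them, time stands still between calls to the robot, and variables do not carry over. Pictures are saved under pics/ and viewed, at most 10 in all, crops included, and the job is handed in when it is done.

```bash
mkdir -p pics
cat > h.py <<'E'
import numpy as np, cv2
from bench import manip
def grab(n,save=None):
    im,d=manip.camera(n)
    if save: cv2.imwrite('pics/'+save,im[:,:,::-1])
    return im,d
def rays(n,uv):
    c=manip.calibration(n);K=np.array(c['mtx']);uv=np.atleast_2d(uv).astype(float)
    q=np.c_[(uv[:,0]-K[0,2])/K[0,0],(uv[:,1]-K[1,2])/K[1,1]]
    s=q.copy()
    for _ in range(20): s=q/(1+c['k1']*(s**2).sum(1,keepdims=True))
    R=np.array(c['orientation']);return np.array(c['xyz']),np.c_[s[:,0],-s[:,1],-np.ones(len(s))]@R.T
def onplane(n,uv,z):
    o,r=rays(n,uv);return o+r*((z-o[2])/r[:,2])[:,None]
def cloud(n,uv,d):
    o,r=rays(n,uv);uv=np.atleast_2d(uv).astype(int);return o+r*d[uv[:,1],uv[:,0]][:,None]
E
python3 - <<'E'
from h import *
grab('top','t1.png');grab('scene','s1.png')
s=manip.observe();print(s)
for n in('top','scene'):print(manip.calibration(n))
E
```

```text
{'time': 0.1, 'joint_positions': array([65.7071312 , 23.59544196, -0.73004963, 91.49684471,  0.32128105,
       64.99061242, -4.70917372]), 'dq': array([ 0.09654834, -0.14378742, -0.01999367, -0.13146122,  0.01199134,
        0.01017148, -0.02881511]), 'joint_efforts': array([ 2.22503229e-03, -5.89102435e+01,  6.43552803e-01, -2.91714281e+01,
       -5.38891309e-02,  1.43863782e-02,  5.57811052e-05]), 'position': array([ 0.21754504, -0.58547856,  0.24091012]), 'orientation': array([[ 9.37349145e-01,  3.48390937e-01, -5.78748944e-04],
       [ 3.48391405e-01, -9.37348266e-01,  1.28702542e-03],
       [-9.41013268e-05, -1.40802334e-03, -9.99999004e-01]]), 'force': array([-0.00047607, -0.08213409, -0.06918743]), 'torque': array([0.02666442, 0.06849169, 0.00163513]), 'gripper_force': 0.0, 'gripper_width': 0.08784684391863073}
{'mtx': array([[388.47334525,   0.        , 286.53011469],
       [  0.        , 388.47334525, 209.18018579],
       [  0.        ,   0.        ,   1.        ]]), 'k1': -0.030287152585311335, 'xyz': array([ 0.41434144, -0.04908471,  1.13827632]), 'orientation': array([[ 2.48030408e-02,  9.90349427e-01, -1.36355496e-01],
       [-9.99684228e-01,  2.51211139e-02,  6.12164843e-04],
       [ 4.03165906e-03,  1.36297255e-01,  9.90659782e-01]])}
{'mtx': array([[456.43568626,   0.        , 286.80490878],
       [  0.        , 456.43568626, 205.3572308 ],
       [  0.        ,   0.        ,   1.        ]]), 'k1': -0.15139232371629868, 'xyz': array([1.19142159, 0.37449085, 0.91420698]), 'orientation': array([[-0.54494071, -0.61944893,  0.56508641],
       [ 0.83845566, -0.40711021,  0.36228909],
       [ 0.00563285,  0.67122597,  0.74123139]])}
```

View pics/t1.png

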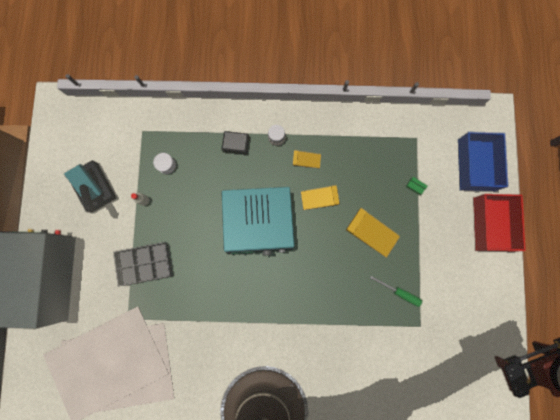

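View pics/s1.png

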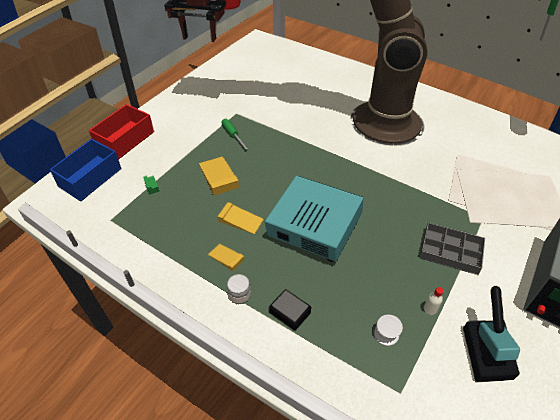

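The top view shows the station at about (258,220), with the bare foot under its upper right corner near (290,190). The middle wedge is at (320,198), thin end to the left; the small wedge is at (307,159) and the large one at (374,233).

```bash
cat >> h.py <<'E'
def mask(im,lo,hi):
    return cv2.inRange(cv2.cvtColor(im,cv2.COLOR_RGB2HSV),lo,hi)
def comp(m,near):
    n,l,st,c=cv2.connectedComponentsWithStats(m)
    k=[i for i in range(1,n) if st[i,4]>80];i=min(k,key=lambda i:np.hypot(*(c[i]-near)))
    v,u=np.nonzero(l==i);return np.c_[u,v]
def rect(p):
    (c,s,a)=cv2.minAreaRect((p[:,:2]*1000).astype(np.float32));return np.array(c),np.array(s),a,cv2.boxPoints((c,s,a))
TEAL=((80,80,40),(100,255,255));YEL=((15,120,90),(30,255,255))
def station(im,d,near=(258,220)):
    uv=comp(mask(im,*TEAL),near);P=cloud('top',uv,d);P=P[P[:,2]>.06]
    A=np.c_[P[:,:2]-P[:,:2].mean(0),np.ones(len(P))]
    k=np.abs(P[:,2]-np.median(P[:,2]))<.03
    co=np.linalg.lstsq(A[k],P[k,2],rcond=None)[0];r=np.abs(A@co-P[:,2])<.004
    co=np.linalg.lstsq(A[r],P[r,2],rcond=None)[0]
    print('station mean',P[r].mean(0)*1000,'slopes',co[:2]);R=rect(P[r]);print('rect',*R);return P[r],co,R
def wedge(im,d,near=(320,198)):
    uv=comp(mask(im,*YEL),near);P=cloud('top',uv,d);R=rect(P);print('wedge',*R,'zmax',P[:,2].max())
    return uv,P,R
E
python3 - <<'E'
from h import *
np.set_printoptions(precision=2,suppress=True)
im,d=grab('top')
np.set_printoptions(precision=4,suppress=True)
station(im,d)
uv,P,R=wedge(im,d)
for n in((307,159),(374,233)):wedge(im,d,n)
# wedge z profile along y
for y in np.arange(P[:,1].min(),P[:,1].max(),.01):
    k=abs(P[:,1]-y)<.003;print(y,np.median(P[k,2]),P[k,0].min(),P[k,0].max())
big=cv2.resize(im[130:270,200:420],None,fx=3.5,fy=3.5,interpolation=cv2.INTER_CUBIC);cv2.imwrite('pics/c1.png',big[:,:,::-1])
E
```

```text
station mean [538.5423  18.5921  84.1532] slopes [-0.0658  0.046 ]
rect [532.2417  29.2252] [167.8278 186.608 ] 5.191361427307129 [[440.2296 114.5538]
 [457.1144 -71.2888]
 [624.2538 -56.1033]
 [607.369  129.7392]]
wedge [ 607.4327 -147.7802] [ 59.9149 109.7012] 11.612648963928223 [[ 567.0474 -100.0827]
 [ 589.1296 -207.5383]
 [ 647.8181 -195.4778]
 [ 625.7359  -88.0221]] zmax 0.027060429951396126
wedge [ 722.8151 -105.9768] [81.7366 49.3369] 82.19965362548828 [[ 692.8282 -143.1189]
 [ 741.7086 -149.815 ]
 [ 752.8019  -68.8347]
 [ 703.9216  -62.1386]] zmax 0.023194860601318146
wedge [ 501.6718 -210.9581] [145.3902 337.9054] 5.066041469573975 [[ 414.3414  -49.0847]
 [ 444.1798 -385.6701]
 [ 589.0021 -372.8316]
 [ 559.1637  -36.2462]] zmax 1.1382763223845074
-0.20520354489623294 7.301487846278487e-05 0.593176941048945 0.5967492827517122
-0.19520354489623293 0.021717064978229672 0.5868855092650814 0.6472006869246998
-0.18520354489623292 0.020529693084909262 0.5845466679535275 0.6396341631079958
-0.1752035448962329 0.015852416113033452 0.583893549568031 0.6441867490420077
-0.1652035448962329 0.014882716833128695 0.5814990064849602 0.6405456265308617
-0.1552035448962329 0.012853256926170897 0.5818722452697883 0.6352662056137787
-0.14520354489623288 0.011139015834507493 0.5786966168257346 0.6371071549855496
-0.13520354489623287 0.008878755160309004 0.5787861539620276 0.6323648895746196
-0.12520354489623287 0.007528750928589956 0.5753122605103685 0.633592536736225
-0.11520354489623286 0.0048108701367207685 0.5758012359365506 0.6292103948944745
-0.10520354489623285 0.0031586611910516815 0.5727073984371462 0.6269657686084966
-0.09520354489623284 0.0018683480054294543 0.5844155421301677 0.6272220857559387
```

View pics/c1.png

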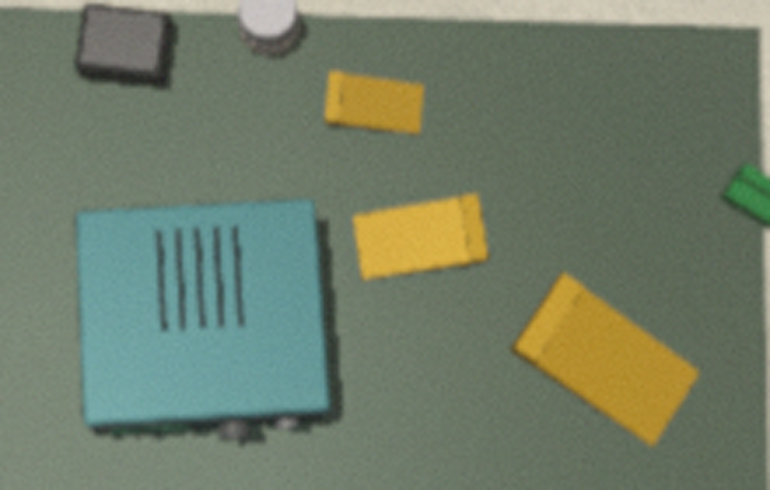

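The crop confirms the layout: the middle wedge's tip is at crop (360,245), facing the station's bare corner at crop (315,205), with its heel at (475,228). I'll put two finger sides square against the heel, at the station's yaw, so the wedge aligns itself as it is pushed.

```bash
cat >> h.py <<'E'
def togo(p,yaw):  # yaw of tool y in world, deg
    s=manip.observe();R=np.array(s['orientation']);cur=np.degrees(np.arctan2(R[1,1],R[0,1]))
    tw=-((yaw-cur+180)%360-180)
    print('slide',np.round(R.T@(np.array(p)-s['position']),4),'twist',round(tw,1),'t',round(s['time'],2),'pos',np.round(s['position'],4),'F',np.round(s['force'],1))
E
python3 - <<'E'
from h import *
togo((.621,-.220,.10),5.2)
E
```

```text
slide [ 0.5055 -0.2019  0.1412] twist -74.8 t 0.15 pos [ 0.2175 -0.5855  0.241 ] F [0.9 0.6 0.5]
```

```bash
R='{"slide":[0.5055,-0.202,0.141],"twist":-74.8,"hand":0.25}'; python3 -m handwheel '[{"slide":[0.5055,-0.202,0.0],"twist":-74.8,"hand":0.25},{"slide":[0.5055,-0.202,0.0],"twist":-74.8,"hand":0.25},{"slide":[0.5055,-0.202,0.0],"twist":-74.8,"hand":0.25},{"slide":[0.5055,-0.202,0.0],"twist":-74.8,"hand":0.25},{"slide":[0.5055,-0.202,0.0],"twist":-74.8,"hand":0.25},{"slide":[0.5055,-0.202,0.0],"twist":-74.8,"hand":0.25},{"slide":[0.5055,-0.202,0.0],"twist":-74.8,"hand":0.25},{"slide":[0.5055,-0.202,0.0],"twist":-74.8,"hand":0.25},{"slide":[0.5055,-0.202,0.0],"twist":-74.8,"hand":0.25},{"slide":[0.5055,-0.202,0.0],"twist":-74.8,"hand":0.25},{"slide":[0.5055,-0.202,0.0],"twist":-74.8,"hand":0.25},{"slide":[0.5055,-0.202,0.0],"twist":-74.8,"hand":0.25},{"slide":[0.5055,-0.202,0.0],"twist":-74.8,"hand":0.25},{"slide":[0.5055,-0.202,0.0],"twist":-74.8,"hand":0.25},{"slide":[0.5055,-0.202,0.141],"twist":-74.8,"hand":0.25},{"slide":[0.5055,-0.202,0.141],"twist":-74.8,"hand":0.25},{"slide":[0.5055,-0.202,0.141],"twist":-74.8,"hand":0.25},{"slide":[0.5055,-0.202,0.141],"twist":-74.8,"hand":0.25},{"slide":[0.5055,-0.202,0.141],"twist":-74.8,"hand":0.25}]'
python3 - <<'E'
from h import *
togo((.621,-.220,.026),5.2)
print(manip.observe()['orientation'].round(3))
E
```

```text
time: 1.73
position: [0.6177, -0.2198, 0.0951]
orientation: [[-0.091, 0.996, -0.009], [0.996, 0.091, 0.003], [0.003, -0.008, -1.0]]
force: [0.2, -0.4, 0.5]
gripper_width: 0.022
gripper_force: 0.0
slide [-0.0007  0.0039  0.0691] twist 0.0 t 1.73 pos [ 0.6177 -0.2198  0.0951] F [ 0.2 -0.4  0.5]
[[-0.091  0.996 -0.009]
 [ 0.996  0.091  0.003]
 [ 0.003 -0.008 -1.   ]]
```

```bash
python3 -m handwheel '[{"slide":[0,0,0.03],"twist":0,"hand":0.25},{"slide":[0,0,0.055],"twist":0,"hand":0.25},{"slide":[0,0,0.069],"twist":0,"hand":0.25},{"slide":[0,0,0.069],"twist":0,"hand":0.25},{"slide":[0.006,0,0.069],"twist":0,"hand":0.25},{"slide":[0.011,0,0.069],"twist":0,"hand":0.25},{"slide":[0.016,0,0.069],"twist":0,"hand":0.25},{"slide":[0.021,0,0.069],"twist":0,"hand":0.25},{"slide":[0.026,0,0.069],"twist":0,"hand":0.25},{"slide":[0.031,0,0.069],"twist":0,"hand":0.25},{"slide":[0.036,0,0.069],"twist":0,"hand":0.25},{"slide":[0.041,0,0.069],"twist":0,"hand":0.25},{"slide":[0.046,0,0.069],"twist":0,"hand":0.25},{"slide":[0.05,0,0.069],"twist":0,"hand":0.25},{"slide":[0.05,0,0.069],"twist":0,"hand":0.25}]'
python3 - <<'E'
from h import *
np.set_printoptions(precision=4,suppress=True)
togo((.6,-.116,.026),5.2)
im,d=grab('top','t2.png');im2,_=grab('scene')
cv2.imwrite('pics/c2.png',np.vstack([cv2.resize(im[150:270,210:410],(750,300)) if 0 else cv2.resize(im[160:250,220:400],(580,290)),cv2.resize(im2[150:280,180:440],(580,290))])[:,:,::-1])
try:
  station(im,d);wedge(im,d,(310,198))
except Exception as e:print(e)
E
```

```text
time: 2.98
position: [0.6166, -0.1691, 0.0316]
orientation: [[-0.092, 0.996, -0.0], [0.996, 0.092, 0.001], [0.001, -0.0, -1.0]]
force: [0.8, 0.0, 0.0]
gripper_width: 0.0224
gripper_force: 0.0
slide [ 0.0544 -0.0117  0.0056] twist 0.1 t 2.98 pos [ 0.6166 -0.1691  0.0316] F [0.8 0.  0. ]
station mean [540.3788  15.7184  83.8643] slopes [-0.0647  0.0469]
rect [531.6852  29.4268] [167.9704 186.6195] 5.712538242340088 [[438.8293 113.9135]
 [457.405  -71.7792]
 [624.5412 -55.0599]
 [605.9655 130.6328]]
wedge [ 526.9464 -102.0558] [ 95.5421 229.8149] 87.38135528564453 [[ 409.9764 -144.527 ]
 [ 639.5513 -155.0268]
 [ 643.9164  -59.5845]
 [ 414.3416  -49.0847]] zmax 1.1382763223845074
```

View pics/c2.png

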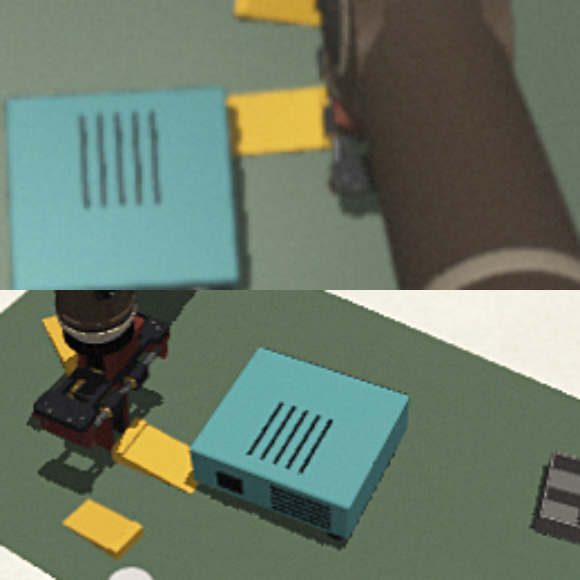

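The top crop shows the wedge now parallel to the station, from its heel at (328,118) to its tip at the station's edge (232,127). The station has not moved.

```bash
cat >> h.py <<'E'
def level(n=2):
    o=[]
    for _ in range(n):
        im,d=manip.camera('top')
        hsv=cv2.cvtColor(im,cv2.COLOR_RGB2HSV)
        def fit(m):
            v,u=np.nonzero(m);P=cloud('top',np.c_[u,v],d);P=P[d[v,u]>0];c=P[:,:2].mean(0)
            k=np.ones(len(P),bool)
            for t in(.03,.006,.003):
                A=np.c_[P[:,:2]-c,np.ones(len(P))];co=np.linalg.lstsq(A[k],P[k,2],rcond=None)[0];k=np.abs(A@co-P[:,2]-0)<t
            return co,c
        t=np.zeros(d.shape,bool);uv=comp(mask(im,*TEAL),(258,220));t[uv[:,1],uv[:,0]]=1;t[246:]=0
        a,c=fit(t)
        g=np.zeros(d.shape,bool);g[140:182,170:225]=1;g[255:318,185:330]=1;g[190:240,190:212]=1
        b,_=fit(g)
        o.append(np.r_[a[:2]-b[:2],b,c])
    o=np.mean(o,0);y=np.radians(5.3);X=np.array([np.cos(y),np.sin(y)]);Y=np.array([-X[1],X[0]])
    print('slope along station x,y',np.round([o[:2]@X,o[:2]@Y],4),'lift of bare corner needed mm',round(-(o[:2]@X*130-o[:2]@Y*150)/2,2),'bench',o[2:5].round(4))
E
python3 - <<'E'
from h import *
print(onplane('top',[(292,190.1),(293,208.1),(321,187.3),(322.4,206.5)],.004).round(4))
level();level()
E
```

```text
[[ 0.628  -0.0646  0.004 ]
 [ 0.5742 -0.0688  0.004 ]
 [ 0.6387 -0.1506  0.004 ]
 [ 0.5811 -0.1554  0.004 ]]
slope along station x,y [-0.0614  0.0531] lift of bare corner needed mm 7.97 bench [ 0.0003 -0.0002  0.0004]
slope along station x,y [-0.0602  0.0519] lift of bare corner needed mm 7.81 bench [ 0.0004 -0.0001  0.0004]
```

```bash
python3 -m handwheel '[{"slide":[-0.003,0,0.0],"twist":0,"hand":0.25},{"slide":[-0.003,0,0.005],"twist":0,"hand":0.25},{"slide":[0.002,0,0.005],"twist":0,"hand":0.25},{"slide":[0.006,0,0.005],"twist":0,"hand":0.25},{"slide":[0.01,0,0.005],"twist":0,"hand":0.25},{"slide":[0.014,0,0.005],"twist":0,"hand":0.25},{"slide":[0.018,0,0.005],"twist":0,"hand":0.25},{"slide":[0.022,0,0.005],"twist":0,"hand":0.25},{"slide":[0.026,0,0.005],"twist":0,"hand":0.25},{"slide":[0.03,0,0.005],"twist":0,"hand":0.25},{"slide":[0.034,0,0.005],"twist":0,"hand":0.25},{"slide":[0.037,0,0.005],"twist":0,"hand":0.25},{"slide":[0.037,0,0.005],"twist":0,"hand":0.25}]'
python3 - <<'E'
from h import *
togo((.6,-.116,.026),5.2)
level(2);im,d=grab('top');station(im,d)
E
```

```text
time: 4.37
position: [0.6133, -0.1324, 0.0267]
orientation: [[-0.092, 0.996, -0.0], [0.996, 0.092, 0.001], [0.001, -0.0, -1.0]]
force: [-0.3, 1.0, 0.0]
gripper_width: 0.0219
gripper_force: 0.0
slide [ 0.0175 -0.0117  0.0007] twist 0.1 t 4.37 pos [ 0.6133 -0.1324  0.0267] F [-0.3  1.   0. ]
slope along station x,y [-0.0213  0.019 ] lift of bare corner needed mm 2.81 bench [ 0.0003 -0.0003  0.0003]
station mean [559.52164972 -21.05098724  83.5059724 ] slopes [-0.02389047  0.01529867]
rect [530.18359375  16.11995697] [167.37072754 155.92141724] 5.469932556152344 [[439.44785   85.74849 ]
 [454.31076  -69.46292 ]
 [620.9193   -53.508575]
 [606.0564   101.702835]]
```

```bash
python3 -m handwheel '[{"slide":[0.003,0,0],"twist":0,"hand":0.25},{"slide":[0.006,0,0],"twist":0,"hand":0.25},{"slide":[0.009,0,0],"twist":0,"hand":0.25},{"slide":[0.0115,0,0],"twist":0,"hand":0.25},{"slide":[0.013,0,0],"twist":0,"hand":0.25},{"slide":[0.013,0,0],"twist":0,"hand":0.25}]'
python3 - <<'E'
from h import *
togo((.6,-.116,.026),5.2)
level(3);level(3)
E
```

```text
time: 5.02
position: [0.6121, -0.1201, 0.0266]
orientation: [[-0.091, 0.996, -0.0], [0.996, 0.091, 0.0], [0.0, -0.0, -1.0]]
force: [-0.2, -0.1, 0.1]
gripper_width: 0.0218
gripper_force: 0.3
slide [ 0.0052 -0.0116  0.0006] twist 0.0 t 5.02 pos [ 0.6121 -0.1201  0.0266] F [-0.2 -0.1  0.1]
slope along station x,y [-0.0041  0.0055] lift of bare corner needed mm 0.68 bench [ 0.0004 -0.0004  0.0004]
slope along station x,y [-0.0034  0.0073] lift of bare corner needed mm 0.77 bench [ 0.0004 -0.0002  0.0004]
```

```bash
python3 -m handwheel '[{"slide":[0.002,0,0],"twist":0,"hand":0.25},{"slide":[0.0035,0,0],"twist":0,"hand":0.25},{"slide":[0.0035,0,0],"twist":0,"hand":0.25},{"slide":[0.0035,0,0],"twist":0,"hand":0.25}]'
python3 - <<'E'
from h import *
togo((.6,-.116,.026),5.2)
level(4);level(4)
E
```

```text
time: 5.65
position: [0.6118, -0.1175, 0.0266]
orientation: [[-0.09, 0.996, -0.0], [0.996, 0.09, -0.0], [-0.0, -0.0, -1.0]]
force: [-0.3, -1.7, 0.1]
gripper_width: 0.0219
gripper_force: 1.0
slide [ 0.0026 -0.0116  0.0006] twist -0.0 t 5.65 pos [ 0.6118 -0.1175  0.0266] F [-0.3 -1.7  0.1]
slope along station x,y [-0.002   0.0097] lift of bare corner needed mm 0.85 bench [ 0.0006 -0.0006  0.0004]
slope along station x,y [-0.      0.0086] lift of bare corner needed mm 0.65 bench [ 0.0004 -0.0005  0.0004]
```

The two slopes disagree, possibly because the arm hides part of the station, so I'll back off to see it clearly.

```bash
python3 -m handwheel '[{"slide":[-0.02,0,0],"twist":0,"hand":0.25},{"slide":[-0.05,0,0],"twist":0,"hand":0.25},{"slide":[-0.09,0,-0.0],"twist":0,"hand":0.25},{"slide":[-0.12,0,-0.02],"twist":0,"hand":0.25},{"slide":[-0.15,0,-0.05],"twist":0,"hand":0.25},{"slide":[-0.15,0,-0.05],"twist":0,"hand":0.25},{"slide":[-0.15,0,-0.05],"twist":0,"hand":0.25}]'
python3 - <<'E'
from h import *
np.set_printoptions(precision=4,suppress=True)
togo((.6,-.116,.026),5.2)
level(4);level(4)
im,d=grab('top');im2,_=grab('scene');station(im,d);wedge(im,d,(300,198))
cv2.imwrite('pics/c3.png',np.vstack([cv2.resize(im[160:270,200:400],(580,319)),cv2.resize(im2[160:280,190:440],(580,278))])[:,:,::-1])
E
```

```text
time: 6.63
position: [0.6263, -0.2691, 0.0784]
orientation: [[-0.087, 0.996, 0.003], [0.996, 0.087, -0.001], [-0.002, 0.003, -1.0]]
force: [0.5, 0.4, -1.3]
gripper_width: 0.0218
gripper_force: 0.0
slide [ 0.1549 -0.0131  0.0521] twist -0.2 t 6.63 pos [ 0.6263 -0.2691  0.0784] F [ 0.5  0.4 -1.3]
slope along station x,y [0.4877 0.2214] lift of bare corner needed mm -15.1 bench [ 0.0004 -0.0003  0.0004]
slope along station x,y [0.2346 0.1211] lift of bare corner needed mm -6.17 bench [ 0.0003 -0.0003  0.0004]
station mean [634.7168 532.6307  88.2136] slopes [0.4787 0.2546]
rect [630.2733 531.8249] [51.2687 44.7819] 30.040428161621094 [[596.8732 538.3753]
 [619.2915 499.6088]
 [663.6735 525.2745]
 [641.2551 564.041 ]]
wedge [524.8433 -80.0129] [ 55.1722 222.7665] 88.2741470336914 [[ 412.6798 -104.2319]
 [ 635.3452 -110.941 ]
 [ 637.0068  -55.7938]
 [ 414.3414  -49.0847]] zmax 1.1382763223845074
```

View pics/c3.png

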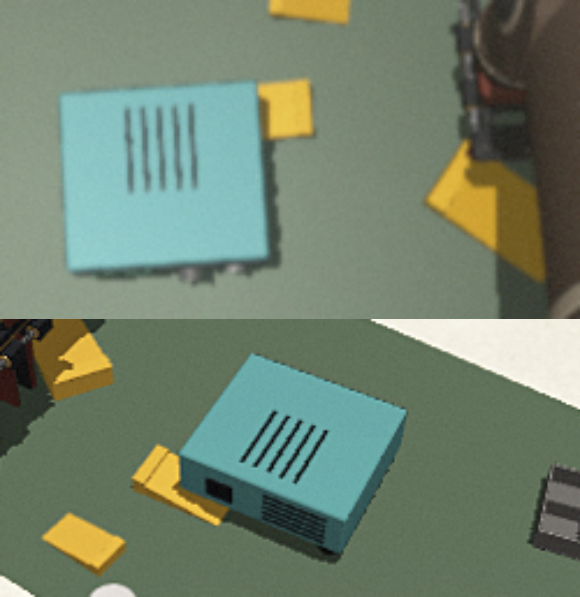

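The top crop shows the wedge straight under the bare corner, its heel visible at (285,108). The large wedge at (470,200) has not moved. Levelling changed the shading and broke my colour mask, so I'll fit a fixed window on the top instead.

```bash
sed -i "s/uv=comp(mask(im,\*TEAL),(258,220));t\[uv\[:,1\],uv\[:,0\]\]=1;t\[246:\]=0/t[196:246,228:286]=1/; s/TEAL=((80,80,40)/TEAL=((80,50,40)/" h.py
python3 - <<'E'
from h import *
np.set_printoptions(precision=4,suppress=True)
for _ in range(3):level(2)
im,d=grab('top');station(im,d)
Z=cloud('top',[(235,200),(280,200),(235,242),(283,242)],cv2.medianBlur(d,5));print(Z)
E
```

```text
slope along station x,y [-0.0014  0.0022] lift of bare corner needed mm 0.25 bench [ 0.0004 -0.0002  0.0004]
slope along station x,y [-0.0021  0.0012] lift of bare corner needed mm 0.23 bench [ 0.0004 -0.0002  0.0004]
slope along station x,y [-0.0017  0.0018] lift of bare corner needed mm 0.24 bench [ 0.0005 -0.0003  0.0004]
station mean [525.6829  33.5587  85.153 ] slopes [-0.0021  0.0018]
rect [526.8818  33.9906] [170.4028 189.9853] 5.387948989868164 [[433.1372 120.5633]
 [450.9765 -68.5826]
 [620.6265 -52.582 ]
 [602.7871 136.5639]]
[[ 0.5812  0.0924  0.0848]
 [ 0.5843 -0.0312  0.0849]
 [ 0.4661  0.0874  0.0853]
 [ 0.4694 -0.0424  0.0851]]
```

```bash
python3 -m handwheel '[{"slide":[0.03,0,0.0],"twist":0,"hand":0.25},{"slide":[0.05,0,0.03],"twist":0,"hand":0.25},{"slide":[0.08,0,0.05],"twist":0,"hand":0.25},{"slide":[0.11,0,0.05],"twist":0,"hand":0.25},{"slide":[0.13,0,0.05],"twist":0,"hand":0.25},{"slide":[0.14,0,0.05],"twist":0,"hand":0.25},{"slide":[0.146,0,0.05],"twist":0,"hand":0.25},{"slide":[0.149,0,0.05],"twist":0,"hand":0.25},{"slide":[0.151,0,0.05],"twist":0,"hand":0.25},{"slide":[0.152,0,0.05],"twist":0,"hand":0.25},{"slide":[0.152,0,0.05],"twist":0,"hand":0.25},{"slide":[0.152,0,0.05],"twist":0,"hand":0.25}]'
python3 - <<'E'
from h import *
for _ in range(2):level(2)
togo((.6,-.116,.026),5.2)
E
```

```text
time: 8.48
position: [0.6119, -0.1174, 0.0269]
orientation: [[-0.089, 0.996, 0.001], [0.996, 0.089, -0.001], [-0.001, 0.001, -1.0]]
force: [-0.3, -3.4, 2.2]
gripper_width: 0.022
gripper_force: 1.7
slope along station x,y [-0.0019  0.0022] lift of bare corner needed mm 0.28 bench [ 0.0004 -0.0005  0.0004]
slope along station x,y [-0.0029  0.0025] lift of bare corner needed mm 0.37 bench [ 0.0006 -0.0009  0.0004]
slide [ 0.002  -0.0117  0.0009] twist -0.1 t 8.68 pos [ 0.6119 -0.1169  0.0269] F [ 0.1 -4.4  2.9]
```

```bash
python3 -m handwheel '[{"slide":[0.001,0,0],"twist":0,"hand":0.25},{"slide":[0.0015,0,0],"twist":0,"hand":0.25},{"slide":[0.0015,0,0],"twist":0,"hand":0.25},{"slide":[0.0015,0,0],"twist":0,"hand":0.25}]'
python3 - <<'E'
from h import *
for _ in range(2):level(3)
togo((.6,-.116,.026),5.2)
E
```

```text
time: 9.02
position: [0.6117, -0.1153, 0.0269]
orientation: [[-0.089, 0.996, 0.001], [0.996, 0.089, -0.001], [-0.002, 0.0, -1.0]]
force: [1.0, -6.0, 2.6]
gripper_width: 0.0219
gripper_force: 2.9
slope along station x,y [-0.001   0.0013] lift of bare corner needed mm 0.16 bench [ 0.001  -0.0017  0.0005]
slope along station x,y [-0.0007  0.0021] lift of bare corner needed mm 0.2 bench [ 0.0007 -0.0016  0.0004]
slide [ 0.0004 -0.0118  0.0009] twist -0.1 t 9.32 pos [ 0.6118 -0.1153  0.0269] F [ 0.7 -6.2  3.1]
```

```bash
python3 -m handwheel '[{"slide":[-0.02,0,0],"twist":0,"hand":0.25},{"slide":[-0.05,0,0],"twist":0,"hand":0.25},{"slide":[-0.08,0,0],"twist":0,"hand":0.25},{"slide":[-0.09,0,-0.03],"twist":0,"hand":0.25},{"slide":[-0.09,0,-0.07],"twist":0,"hand":0},{"slide":[-0.1,0,-0.11],"twist":0,"hand":0},{"slide":[-0.12,0,-0.14],"twist":0,"hand":0},{"slide":[-0.15,0,-0.14],"twist":0,"hand":0},{"slide":[-0.15,0,-0.14],"twist":0,"hand":0},{"slide":[-0.15,0,-0.14],"twist":0,"hand":0}]'
python3 - <<'E'
from h import *
np.set_printoptions(precision=4,suppress=True)
for _ in range(3):level(2)
im,d=grab('top');station(im,d)
togo((.455,.1026,.16),5.2)
E
```

```text
time: 10.15
position: [0.6245, -0.2647, 0.1663]
orientation: [[-0.088, 0.996, -0.0], [0.996, 0.088, 0.0], [0.0, -0.0, -1.0]]
force: [-0.2, 0.4, -0.4]
gripper_width: 0.0003
gripper_force: 0.0
slope along station x,y [-0.0007  0.0005] lift of bare corner needed mm 0.08 bench [ 0.0005 -0.0003  0.0004]
slope along station x,y [-0.0002  0.0014] lift of bare corner needed mm 0.12 bench [ 0.0004 -0.0001  0.0003]
slope along station x,y [0.0018 0.    ] lift of bare corner needed mm -0.11 bench [ 0.0002 -0.0002  0.0003]
station mean [525.1824  33.9961  85.2379] slopes [ 0.0004 -0.0006]
rect [526.5914  34.0739] [170.2401 189.644 ] 5.51933479309082 [[432.7459 120.2692]
 [450.9861 -68.4955]
 [620.437  -52.1215]
 [602.1968 136.6432]]
slide [ 0.3787 -0.1359  0.0066] twist 0.1 t 10.5 pos [ 0.6251 -0.262   0.1662] F [-0.5 -0.1 -1.4]
```

It is level to about 0.1 mm. Next I'll move above the press corner.

```bash
python3 -m handwheel '[{"slide":[0.04,-0.014,0],"twist":0,"hand":0},{"slide":[0.08,-0.028,0],"twist":0,"hand":0},{"slide":[0.115,-0.041,0],"twist":0,"hand":0},{"slide":[0.15,-0.054,0],"twist":0,"hand":0},{"slide":[0.19,-0.068,0],"twist":0,"hand":0},{"slide":[0.23,-0.082,0],"twist":0,"hand":0},{"slide":[0.27,-0.096,0],"twist":0,"hand":0},{"slide":[0.3,-0.108,0],"twist":0,"hand":0},{"slide":[0.34,-0.122,0],"twist":0,"hand":0},{"slide":[0.3785,-0.136,0],"twist":0,"hand":0},{"slide":[0.3785,-0.136,0],"twist":0,"hand":0},{"slide":[0.3785,-0.136,0],"twist":0,"hand":0},{"slide":[0.3785,-0.136,0.03],"twist":0,"hand":0},{"slide":[0.3785,-0.136,0.045],"twist":0,"hand":0},{"slide":[0.3785,-0.136,0.045],"twist":0,"hand":0},{"slide":[0.3785,-0.136,0.045],"twist":0,"hand":0}]'
python3 -c "
from h import *
togo((.455,.1026,.105),5.2)"
```

```text
time: 11.83
position: [0.4554, 0.1004, 0.1212]
orientation: [[-0.089, 0.996, -0.002], [0.996, 0.089, -0.0], [-0.0, -0.002, -1.0]]
force: [1.0, 0.3, 0.4]
gripper_width: 0.0004
gripper_force: 0.0
slide [ 0.0022 -0.0001  0.0162] twist -0.1 t 11.83 pos [0.4554 0.1004 0.1212] F [1.  0.3 0.4]
```

```bash
python3 -m handwheel '[{"slide":[0.001,0,0.006],"twist":0,"hand":0},{"slide":[0.001,0,0.011],"twist":0,"hand":0},{"slide":[0.001,0,0.014],"twist":0,"hand":0},{"slide":[0.001,0,0.016],"twist":0,"hand":0},{"slide":[0.001,0,0.017],"twist":0,"hand":0},{"slide":[0.001,0,0.017],"twist":0,"hand":0}]'
```

```text
time: 12.33
position: [0.4554, 0.1023, 0.1051]
orientation: [[-0.09, 0.996, 0.0], [0.996, 0.09, -0.0], [-0.001, 0.0, -1.0]]
force: [-1.2, -1.6, 6.5]
gripper_width: 0.0003
gripper_force: 2.7
```

```bash
python3 -m handwheel '[{"slide":[0,0,0.001],"twist":0,"hand":0},{"slide":[0,0,0.0015],"twist":0,"hand":0},{"slide":[0,0,0.0015],"twist":0,"hand":0},{"slide":[0,0,0.0015],"twist":0,"hand":0},{"slide":[0,0,0.0015],"twist":0,"hand":0},{"slide":[0,0,0.0015],"twist":0,"hand":0}]'
```

```text
time: 12.83
position: [0.4554, 0.1025, 0.1048]
orientation: [[-0.09, 0.996, 0.001], [0.996, 0.09, -0.001], [-0.001, 0.001, -1.0]]
force: [-6.9, -1.7, 21.8]
gripper_width: 0.0003
gripper_force: 10.6
```

At 22 N the corner gave only 0.3 mm, so it no longer rocks. I'll lift straight off and check.

```bash
python3 -m handwheel '[{"slide":[0,0,-0.002],"twist":0,"hand":0},{"slide":[0,0,-0.01],"twist":0,"hand":0},{"slide":[0,0,-0.04],"twist":0,"hand":0},{"slide":[0,0,-0.08],"twist":0,"hand":0},{"slide":[-0.08,0.03,-0.1],"twist":0,"hand":0},{"slide":[-0.12,0.045,-0.1],"twist":0,"hand":0},{"slide":[-0.16,0.06,-0.1],"twist":0,"hand":0},{"slide":[-0.2,0.075,-0.1],"twist":0,"hand":0},{"slide":[-0.24,0.09,-0.1],"twist":0,"hand":0},{"slide":[-0.28,0.1,-0.1],"twist":0,"hand":0},{"slide":[-0.32,0.1,-0.1],"twist":0,"hand":0},{"slide":[-0.36,0.1,-0.1],"twist":0,"hand":0},{"slide":[-0.4,0.1,-0.1],"twist":0,"hand":0},{"slide":[-0.4,0.1,-0.1],"twist":0,"hand":0},{"slide":[-0.4,0.1,-0.1],"twist":0,"hand":0},{"slide":[-0.4,0.1,-0.1],"twist":0,"hand":0}]'
python3 - <<'E'
from h import *
np.set_printoptions(precision=4,suppress=True)
for _ in range(3):level(2)
im,d=grab('top','t4.png');station(im,d);print(manip.observe()['dq'].round(1))
E
```

```text
time: 14.17
position: [0.5902, -0.2904, 0.2027]
orientation: [[-0.085, 0.996, -0.001], [0.996, 0.085, -0.0], [-0.0, -0.001, -1.0]]
force: [0.1, 0.6, -0.3]
gripper_width: 0.0004
gripper_force: 0.0
slope along station x,y [-0.0005  0.0004] lift of bare corner needed mm 0.06 bench [ 0.0004 -0.0003  0.0004]
slope along station x,y [-0.0006 -0.0001] lift of bare corner needed mm 0.03 bench [ 0.0004 -0.0004  0.0004]
slope along station x,y [-0.      0.0008] lift of bare corner needed mm 0.06 bench [ 0.0002 -0.0001  0.0004]
station mean [525.448   33.9857  85.3351] slopes [ 0.0004 -0.0008]
rect [526.5447  34.0744] [170.5443 190.0567] 5.234921455383301 [[432.9579 120.9262]
 [450.2986 -68.3378]
 [620.1315 -52.7774]
 [602.7908 136.4866]]
[ 0.3  0.1  0.4 -0.2  0.1  0.  -0. ]
```

View pics/t4.png

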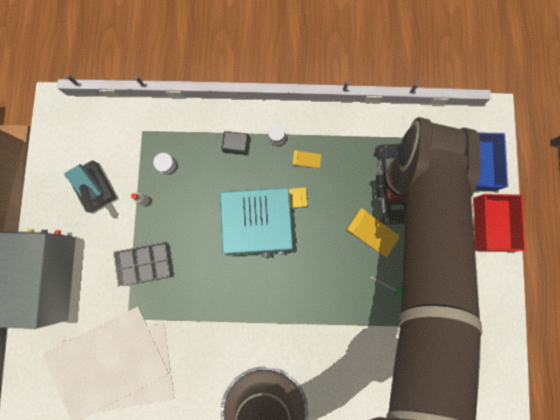

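The station at (257,222) is level with the wedge's heel showing at (299,198). Everything else in view is where it was, and the arm is clear.

```bash
python3 -c "
from bench import manip
print(manip.finish_job())"
```

```text
the job is handed in; nothing more can be done
None
```

The middle wedge is under the bare foot, and the station has stayed in place and is level to about 0.1 mm; pressing the opposite corner with 22 N moved it only 0.3 mm, and the job is handed in at about 14.5 s.

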